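Kit the parts of a power board into their nests

TASK

Load the kitting nests on the bench: stand the finned heat sink, the round can capacitor and the transformer each upright and flat in the recess of its own shape, in line with the silhouette on the recess floor. Pick the two boxed film capacitors up together in one grasp and set them down as a pair, side by side in the recess with the two silhouettes, in line with them. Do not disturb the mug.

Things in the scene. Friction and masses are not known exactly. Their poses are not given: they have to be found in the camera images.
- heatsink_c (a point): Bare aluminium finned heat sink, upright block 66 long (its x) x 24 thick (its y) x 50 mm tall (z), 110 g, fins run vertically with their tips on the two long faces; grip it across the 24 mm. Point: its centre, 25 mm above its foot. Stands loose on the bench.
- can_c (a point): Round black can capacitor with a bare metal top, diameter 36 mm, 52 mm tall, 70 g, standing upright and loose on the bench. Point: its centre, 26 mm above its foot; z is its axis.
- transformer_c (a point): Small transformer, plus-shaped from above: dark steel core 52 (x) x 26 mm (y), white bobbin with copper winding 38 (x) x 44 mm (y), both 48 mm tall, 300 g, standing upright and loose on the bench; grip it across the 44 mm (y) or the 52 mm (x). Point: its centre, 24 mm above its foot.
- film_a_c (a point): One of two equal grey boxed film capacitors, 30 (x) x 16 (y) x 48 mm tall, 40 g, standing upright and loose, parallel to the other with a 1 mm gap between their 30 mm wide faces; the pair is 30 x 33 mm, its line of centres along the y of each. Squeezed together along y they can be lifted in one grasp. Point: its centre, 24 mm above its foot.
- film_b_c (a point): The other boxed film capacitor, same size; it stands 17 mm along +y of the first one. Which one ends on which silhouette does not matter. Point: its centre, 24 mm above its foot.
- nest_heatsink_floor (a point): Fixed black plate 100 (x) x 80 (y) x 8 mm thick lying on the bench, with a 4 mm deep recess in the middle of its top. This point is the centre of the recess floor, 4 mm above the bench; the plate's rim stands 4 mm higher. Recess: long rectangle 80 (x) x 38 mm (y), with a pale floor and a black 66 x 24 mm rectangle on it. For the heat sink.
- nest_can_floor (a point): Fixed black plate 100 (x) x 80 (y) x 8 mm thick lying on the bench, with a 4 mm deep recess in the middle of its top. This point is the centre of the recess floor, 4 mm above the bench; the plate's rim stands 4 mm higher. Recess: round, diameter 50 mm, with a pale floor and a black 36 mm disc on it. For the can capacitor.
- nest_transformer_floor (a point): Fixed black plate 100 (x) x 80 (y) x 8 mm thick lying on the bench, with a 4 mm deep recess in the middle of its top. This point is the centre of the recess floor, 4 mm above the bench; the plate's rim stands 4 mm higher. Recess: large rectangle 66 (x) x 58 mm (y), with a pale floor and a black plus shape 52 (x) x 44 mm (y) on it. For the transformer; its x along this x, either way round.
- nest_film_floor (a point): Fixed black plate 100 (x) x 80 (y) x 8 mm thick lying on the bench, with a 4 mm deep recess in the middle of its top. This point is the centre of the recess floor, 4 mm above the bench; the plate's rim stands 4 mm higher. Recess: small rectangle 46 (x) x 48 mm (y), with a pale floor and two black 30 x 13 mm rectangles side by side, their centres 8.5 mm to either side along y. For the pair of film capacitors, the 30 mm sides along x, line of centres along y.
- mug: Blue mug, 80 mm across and 110 mm tall, handle on its side, standing on the bench to the left of the work; leave it alone. Origin: centre of its underside.
Not all that is in view belongs to the job. Leave any brown or red look-alike of the part that bears transformer_c alone.

How it is judged:
By the outcome, as a careful person would: the job done as asked, in the order asked, and still so for the second after the job is handed in, with the robot touching nothing.
It also fails if it takes over 112 s, if anything falls off the work surface, if the arm or the gripper's body presses on something with over 40 N, if the wrist force passes 120 N, or if a joint passes its speed limit or range.

ROBOT

A 6-joint arm with a two-finger parallel gripper is mounted at the origin on the work surface. World frame = base frame: x ahead of the robot, y to its left, z up, the work surface at z = 0. Lengths are in m, angles in rad, forces in N, time in s.
With the tool pointing down it reaches from about 0.375 to 0.9 m from the base axis. Payload 3.1 kg.
Tool frame: the origin (TCP) lies at the very end of the fingers, on their centre line; the grasp point (between the pads) lies 19 mm behind it; z points along the fingers, y is the line along which they close (so a half turn about z gives the same grasp; the last joint's range is limited). The gripper opens to 85 mm and grips with 20 to 120 N. Pads are 22 mm wide; open, the fingers measure 114 mm over their backs; the gripper's body (76 mm by 85 mm) begins 54 mm behind the grasp point. The pads swing forward as they close: fully open they stand 13 mm farther back than shut.
Start: joints at [-1.444, 0.527, 1.433, -0, 1.181, -0.178], TCP at [0.188, -0.596, 0.231] pointing down, gripper open.
Joint ranges: [-3.08, 3.08], [-0.75, 2.2], [0.22, 2.44], [-1.43, 4.57], [0, 2.65], [-2.85, 2.85]. Speed limits (rad/s): [2.79, 2.79, 3.14, 3.14, 3.14, 3.14].

INTERFACE

Orientations are given as a unit quaternion [w, x, y, z].
In Python, from bench import telemetry, read_camera, workorder, spotter gives the robot as it stands.
- The arm moves only by the tool servo_tool, never from a script. Its argument "commands" is a list of rows, each an object with "fingers": the opening, from 0 (shut) to 1 (fully open); "translation": the shift along the tool's x, y, z in m, a list of three; "yaw": the turn about the tool's z in degrees. In form: [{"fingers": fingers, "translation": [tx, ty, tz], "yaw": yaw}, ...]. A call has 1 to 8 rows; each row is the pose to reach, as a shift and turn from the pose commanded when the call began, along the tool's axes at that moment; what a row does not reach only later rows make up. A row lasts 1/10 s, in which the tool goes at most 50 mm and 8.59 degrees, less where a joint would pass 70% of its speed; a pose out of reach is approached as far as the arm can. A call with a gripper value outside its range is refused whole. The fingers move at their own pace and stop on an object; "grip_force" is the grip in N (left out, the last holds). Time passes only in rows, so rows that repeat a pose let the fingers close. It gives the time, the measured TCP pose, the force, the opening and the grip force at its end, in the units of the state.
- telemetry.get_obs(): the state, without advancing time (a new reading comes with each control period).
- read_camera(name): name is "side" or "top" or "wrist"; returns a dict with "pixels" (480x640x3 uint8, red, green, blue), "range_z" (480x640 float32, m along the optical axis (not along the pixel's ray), 0 where there is no reading), "K" (3x3 intrinsics, pixels), "k1" (the pictures are not rectified: a ray, as slopes to the right and down, at radius r is drawn at 1 + k1 r^2 times it, then the intrinsics apply), "position" and "rotation" of the camera in the world; the wrist camera has in their place "hand_eye" (4x4, takes a point from camera to tool coordinates, whose origin is the TCP and whose axes are the flange's). Camera axes: x right, y down, z forward; pixel columns grow to the right and rows downward; lengths in m; the calibration is good to about 2 mm. A picture is of the moment at which its call begins: read the wrist's pose just before it.
- workorder.close_job(): hands the job in; it is judged then, once.
Trained networks look in the newest picture that a camera, given by its name, has taken for a name from the list of things; names that differ only in an ending like _2 or _b are one class to them, and where a whole thing is asked for, a point or a joint stands for the part that bears it (a point fixed in the world has none). Each returns a list of dicts, best first, with "conf" (0 to 1); they miss things now and then, are a little off and sometimes report something else, mostly with a low value. They report only what shows in the picture. A call takes as long as a camera call. They do not tell look-alikes from the thing itself.
- spotter.recognise(camera, thing): "extent" ([left, top, right, bottom] in pixels, round what is visible of it).
- spotter.place_of(camera, thing): "location" ([column, row] in pixels: a listed point, or the origin of a listed thing).
The state is a dict: "clock": time; "joint_pos": joint angles; "qd": joint speeds; "joint_efforts": joint torques, N m; "tcp_pos": TCP position; "eef_rot": TCP orientation; "wrist_force": force on the tool from outside, world axes, zero at the start; "torque": the same for the moment, N m; "grip_width": finger opening in m; "grip_force": force on a finger pad.
Only numpy, scipy, OpenCV 4.12 (cv2) and the standard library are available. Lean on these libraries where they do the work, as an engineer would, in place of code of your own. Each camera call takes 0.05 s, during which the arm holds its last target. There are 200 camera calls.

## Working session

There is one attempt and no reset: what is moved stays moved. The work goes in short steps, Python scripts to look and compute and a tool call to move; the robot and the scene stay as the last step left them, time stands still between calls to the robot, and variables do not carry over. Pictures are saved under pics/ and viewed, at most 14 in all, crops included, and the job is handed in when it is done.

Besides the shell and the picture viewer there is one more tool, called in YAML: its name, and indented under it one key for each argument. servo_tool: Moves the arm, as the interface text tells. Its arguments: {"type":"object","properties":{"commands":{"type":"array","items":{"type":"object","properties":{"fingers":{"type":"number"},"translation":{"type":"array","items":{"type":"number"}},"yaw":{"type":"number"}}}},"grip_force":{"type":"number"}},"required":["commands"]}

```bash
mkdir -p pics; ls
cat > h.py <<'E'
import numpy as np, cv2
from bench import telemetry, read_camera, workorder, spotter
from scipy.spatial.transform import Rotation as R
def cam(name):
    o=telemetry.get_obs(); c=read_camera(name)
    if 'hand_eye' in c:
        q=o['eef_rot']; T=np.eye(4); T[:3,:3]=R.from_quat([q[1],q[2],q[3],q[0]]).as_matrix(); T[:3,3]=o['tcp_pos']
        M=T@np.array(c['hand_eye'])
    else:
        M=np.eye(4); r=np.array(c['rotation'])
        M[:3,:3]=r if r.shape==(3,3) else R.from_quat([r[1],r[2],r[3],r[0]]).as_matrix(); M[:3,3]=c['position']
    c['M']=M; return c
def rays(c,px):
    px=np.atleast_2d(px).astype(float)
    u=cv2.undistortPoints(px[:,None],np.array(c['K'],float),np.array([c['k1'],0,0,0.]),None)[:,0] 
    return np.c_[u,np.ones(len(u))]
def atz(c,px,z):
    d=rays(c,px)@c['M'][:3,:3].T; p=c['M'][:3,3]
    return p+d*((z-p[2])/d[:,2])[:,None]
def cloud(c):
    v,u=np.mgrid[0:480,0:640]; d=rays(c,np.c_[u.ravel(),v.ravel()])*c['range_z'].reshape(-1,1)
    return (d@c['M'][:3,:3].T+c['M'][:3,3]).reshape(480,640,3)
def save(n,im): cv2.imwrite('pics/'+n,im[...,::-1])
E
python3 - <<'E'
from h import *
print(telemetry.get_obs())
for n in ['top','side','wrist']:
    c=cam(n); save(n+'0.png',c['pixels']); print(n,c['K'],c['k1'],c['M'].round(3))
    np.savez('%s0.npz'%n,**{k:c[k] for k in ['pixels','range_z','K','k1','M']})
    for t in ['heatsink_c','can_c','transformer_c','film_a_c','nest_heatsink_floor','nest_can_floor','nest_transformer_floor','nest_film_floor','mug'] if n!='wrist' else []:
        print(t,[(np.round(r['location']),round(r['conf'],2)) for r in spotter.place_of(n,t)])
E
```

```text
pics
{'clock': 0.0, 'joint_pos': array([-1.44448023e+00,  5.28481018e-01,  1.43386039e+00, -3.24374670e-05,
        1.18139007e+00, -1.78501666e-01]), 'qd': array([-0.00074511, -0.00253606,  0.00053548,  0.00014895, -0.00105894,
       -0.00050948]), 'joint_efforts': array([ 3.70044190e-04, -4.42353702e+01, -1.78026420e+01, -1.48104300e-04,
        8.40042980e-03, -2.75034566e-06]), 'tcp_pos': array([ 0.18750439, -0.5954844 ,  0.23033781]), 'eef_rot': array([-1.06943811e-03,  9.88406728e-01,  1.51825546e-01,  1.29079244e-05]), 'wrist_force': array([-0.31736202,  0.46356074, -0.29542996]), 'torque': array([-0.02599351,  0.01719304, -0.00972155]), 'grip_force': 0.0, 'grip_width': 0.0856883241846738}
top [[615.82947053   0.         325.5101074 ]
 [  0.         615.82947053 222.46189909]
 [  0.           0.           1.        ]] -0.03031222412265807 [[ 0.029 -0.996  0.08   0.407]
 [-1.    -0.029  0.005  0.127]
 [-0.003 -0.08  -0.997  1.489]
 [ 0.     0.     0.     1.   ]]
heatsink_c [(array([512., 261.]), 0.73), (array([338., 175.]), 0.71), (array([432., 258.]), 0.22)]
can_c [(array([33
[... 805 characters left out ...]
former_c [(array([359., 216.]), 0.83), (array([378., 195.]), 0.76), (array([393., 176.]), 0.68)]
film_a_c [(array([342., 310.]), 0.67)]
nest_heatsink_floor [(array([313., 197.]), 0.61)]
nest_can_floor [(array([322., 166.]), 0.73)]
nest_transformer_floor [(array([384., 157.]), 0.26)]
nest_film_floor [(array([254., 298.]), 0.68), (array([359., 244.]), 0.43)]
mug [(array([257., 414.]), 0.56), (array([322., 164.]), 0.21)]
wrist [[407.27196788   0.         325.80139672]
 [  0.         407.27196788 242.95663712]
 [  0.           0.           1.        ]] -0.09632790675023062 [[ 0.3   -0.919 -0.255  0.253]
 [-0.954 -0.289 -0.08  -0.575]
 [-0.     0.268 -0.964  0.375]
 [ 0.     0.     0.     1.   ]]
```

Run:
```python
from h import *
c=np.load('top0.npz'); im=c['pixels'][140:310,130:570]; save('top_crop.png',cv2.resize(im,(792,306),interpolation=cv2.INTER_CUBIC))
```

```text
(no output)
```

View pics/top_crop.png

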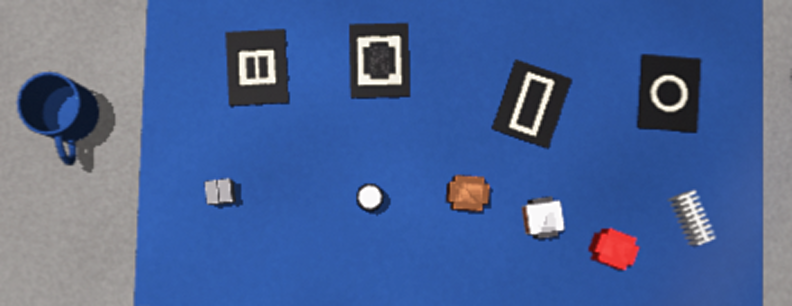

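View pics/side0.png

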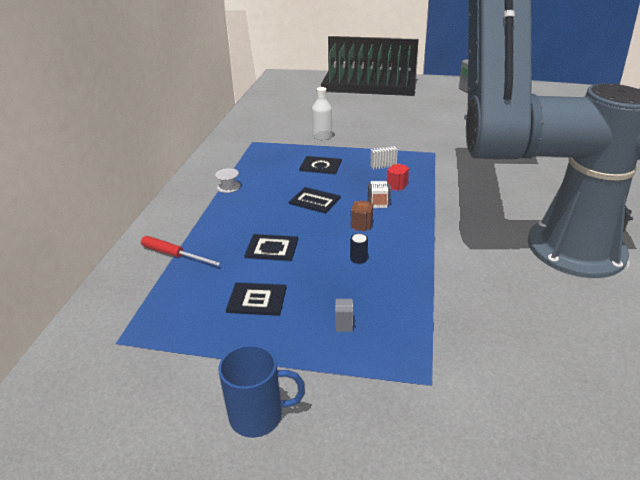

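The true transformer is the white one at about top (431,260): it has a white bobbin with copper and a steel core. The look-alikes are brown (388,247) and red (471,279). Nests in the top view: film (272,178), transformer (341,174), heat sink (425,197), can (501,192). Parts: film pair (252,247), can (335,249), heat sink (514,261).

Run:
```python
from h import *
c=dict(np.load('top0.npz')); P=cloud(c); im=c['pixels'].astype(int)
print('bench z',np.median(P[300:320,250:500,2]))
z=P[...,2]
for n,(u,v),h in [('hs',(514,261),.05),('can',(335,249),.052),('tr',(431,260),.048),('film',(252,247),.048),('red',(471,279),.048),('brown',(388,247),.048)]:
    s=np.s_[v-22:v+23,u-22:u+23]
    m=(z[s]>h-.012)&(z[s]<h+.02); q=P[s][m][:,:2]
    r=cv2.minAreaRect((q*1000).astype(np.float32)); print(n,m.sum(),np.median(z[s][m]).round(4),r, atz(c,(u,v),h).round(3))
for n,(u,v) in [('nf',(272,178)),('nt',(341,174)),('nh',(425,197)),('nc',(501,192))]:
    s=np.s_[v-32:v+33,u-32:u+33]; m=im[s].max(-1)<60
    vv,uu=np.nonzero(m); w=atz(c,np.c_[uu+u-32,vv+v-32],.008)
    r=cv2.minAreaRect((w[:,:2]*1000).astype(np.float32)); print(n,m.sum(),r,atz(c,(u,v),.004).round(3))
```

```text
bench z -0.0003802555081540149
hs 196 0.0479 ((445.9848937988281, -313.8194274902344), (66.87862396240234, 26.086780548095703), 24.52458953857422) [[ 0.445 -0.309  0.05 ]]
can 180 0.0515 ((461.0731506347656, 110.36824798583984), (32.94679260253906, 32.76762390136719), 1.5893430709838867) [[0.461 0.11  0.052]]
tr 390 0.0467 ((441.0937805175781, -118.48211669921875), (51.76728439331055, 45.597320556640625), 9.819091796875) [[ 0.442 -0.115  0.048]]
film 188 0.0469 ((462.7750549316406, 307.55841064453125), (29.9598388671875, 33.103660583496094), 8.596564292907715) [[0.46  0.305 0.048]]
red 397 0.0468 ((402.8450622558594, -212.94781494140625), (52.57356262207031, 44.7183723449707), 69.64942169189453) [[ 0.4   -0.209  0.048]]
brown 379 0.047 ((470.49127197265625, -18.304258346557617), (52.236183166503906, 44.43912124633789), 89.45560455322266) [[ 0.469 -0.013  0.048]]
nf 904 ((632.7767944335938, 266.184814453125), (98.41866302490234, 77.98768615722656), 4.912159442901611) [[0.631 0.268 0.004]]
nt 757 ((647.5881958007812, 101.63292694091797), (98.10418701171875, 75.4261474609375), 1.6521183252334595) [[0.646 0.1   0.004]]
nh 923 ((594.0161743164062, -104.18800354003906), (78.63272857666016, 99.1829833984375), 72.03634643554688) [[ 0.595 -0.105  0.004]]
nc 1084 ((613.544921875, -289.4381103515625), (79.36376190185547, 99.20037078857422), 87.07044982910156) [[ 0.613 -0.29   0.004]]
```

servo_tool:
  commands:
    - {"fingers": 1,"translation": [0.216,-0.134,-0.01],"yaw": -7}
    - {"fingers": 1,"translation": [0.216,-0.134,-0.01],"yaw": -7}
    - {"fingers": 1,"translation": [0.216,-0.134,-0.01],"yaw": -7}
    - {"fingers": 1,"translation": [0.433,-0.268,-0.02],"yaw": -7}
    - {"fingers": 1,"translation": [0.433,-0.268,-0.02],"yaw": -7}
    - {"fingers": 1,"translation": [0.433,-0.268,-0.02],"yaw": -7}
    - {"fingers": 1,"translation": [0.433,-0.268,-0.02],"yaw": -7}
    - {"fingers": 1,"translation": [0.433,-0.268,-0.02],"yaw": -7}
  grip_force: 40

```text
clock: 1.85
tcp_pos: [0.4498, -0.2919, 0.2474]
eef_rot: [0.0, 0.977, 0.212, 0.0]
wrist_force: [-0.1, -1.2, -0.2]
grip_width: 0.0855
grip_force: 0.0
```

servo_tool:
  commands:
    - {"fingers": 1,"translation": [0.0,0.0,0],"yaw": 0}
    - {"fingers": 1,"translation": [0.0,0.0,0],"yaw": 0}
    - {"fingers": 1,"translation": [0.0,0.0,0],"yaw": 0}

```text
clock: 2.15
tcp_pos: [0.4482, -0.2943, 0.247]
eef_rot: [0.0, 0.977, 0.212, -0.0]
wrist_force: [-0.3, -0.1, 0.2]
grip_width: 0.0856
grip_force: 0.0
```

```bash
cat >> h.py <<'E'
def tool():
    o=telemetry.get_obs(); q=o['eef_rot']; m=R.from_quat([q[1],q[2],q[3],q[0]]).as_matrix()
    return np.array(o['tcp_pos']),m,np.degrees(np.arctan2(m[1,0],m[0,0]))
def go(x,y,z,a):
    p,m,a0=tool(); d=m.T@(np.array([x,y,z])-p); print('t',d.round(4),'yaw',round((a0-a+180)%360-180,1),'| at',p.round(4),round(a0,1))
def look(name):
    c=cam('wrist'); np.savez(name+'.npz',**{k:c[k] for k in ['pixels','range_z','K','k1','M']}); return c
def parts(c,lst):
    P=cloud(c); z=P[...,2]
    for n,x,y,h in lst:
        m=(z>h-.010)&(z<h+.01)&(np.hypot(P[...,0]-x,P[...,1]-y)<.05)
        q=P[m][:,:2]
        if len(q)<50: print(n,'none');continue
        r=cv2.minAreaRect((q*1000).astype(np.float32)); print(n,m.sum(),np.median(z[m]).round(4),*[np.round(k,1) for k in r])
def nests(c,lst):
    W=atz(c,np.c_[np.tile(np.arange(640),480),np.repeat(np.arange(480),640)],.008).reshape(480,640,3)
    im=c['pixels'].astype(int)
    for n,x,y in lst:
        near=np.hypot(W[...,0]-x,W[...,1]-y)<.075
        m=((im.max(-1)<60)&near).astype(np.uint8)
        k,l,s,_=cv2.connectedComponentsWithStats(m); b=l==1+np.argmax(s[1:,4])
        r=cv2.minAreaRect((W[b][:,:2]*1000).astype(np.float32)); print(n,'plate',b.sum(),*[np.round(k,1) for k in r])
        # pale floor outline at z=.004..008
        m=((im.min(-1)>150)&(np.hypot(W[...,0]-r[0][0]/1000,W[...,1]-r[0][1]/1000)<.05))
        vv,uu=np.nonzero(m); w=atz(c,np.c_[uu,vv],.004)
        r=cv2.minAreaRect((w[:,:2]*1000).astype(np.float32)); print('   pale',m.sum(),*[np.round(k,1) for k in r])
E
python3 - <<'E'
from h import *
c=look('w1'); save('w1.png',c['pixels']); go(.52,-.21,.25,24.5)
parts(c,[('hs',.446,-.314,.05),('tr',.441,-.118,.048),('red',.403,-.213,.048)])
nests(c,[('nh',.594,-.104),('nc',.613,-.289)])
E
```

```text
t [ 0.1006 -0.0474 -0.0031] yaw -0.1 | at [ 0.4479 -0.2947  0.247 ] 24.4
hs 1572 0.0501 [ 445.1 -314.7] [65.7 23.8] 24.7
tr 3096 0.0485 [ 440.2 -117.8] [52.3 45.3] 9.9
red 2779 0.0486 [ 402. -212.] [52.  44.6] 71.0
nh plate 166 [ 556.8 -135.5] [ 2.8 47.9] 72.1
   pale 277 [ 556.  -102.7] [14.5 30.9] 21.7
nc plate 1432 [ 623.4 -297.5] [66.  78.9] 86.8
   pale 1216 [ 613.6 -290.2] [48.5 49.1] 25.4
```

View pics/w1.png

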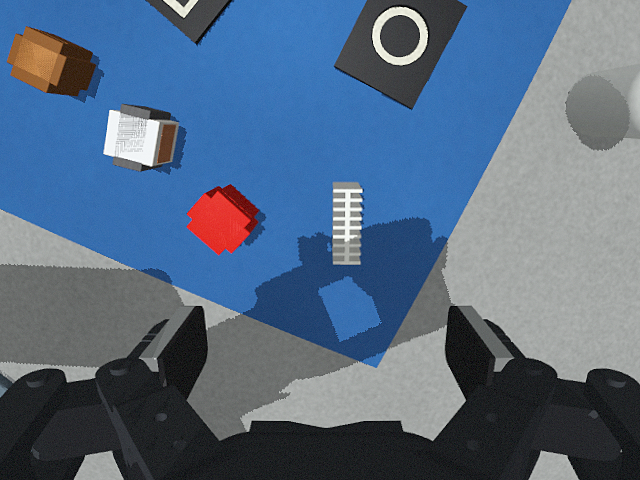

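The picture shows the heat sink upright at (347,223), the white-and-copper transformer at (142,137), and the red (224,218) and brown (52,62) look-alikes. The wrist measurements match the top view to within 1 mm, so I'm going to grasp the heat sink.

servo_tool:
  commands:
    - {"fingers": 1,"translation": [-0.0107,0.017,0.04],"yaw": 0}
    - {"fingers": 1,"translation": [-0.0107,0.017,0.09],"yaw": 0}
    - {"fingers": 1,"translation": [-0.0107,0.017,0.14],"yaw": 0}
    - {"fingers": 1,"translation": [-0.0107,0.017,0.18],"yaw": 0}
    - {"fingers": 1,"translation": [-0.0107,0.017,0.21],"yaw": 0}
    - {"fingers": 1,"translation": [-0.0107,0.017,0.233],"yaw": 0}
    - {"fingers": 1,"translation": [-0.0107,0.017,0.233],"yaw": 0}
    - {"fingers": 1,"translation": [-0.0107,0.017,0.233],"yaw": 0}

```text
clock: 3.0
tcp_pos: [0.4452, -0.3146, 0.014]
eef_rot: [-0.0, 0.978, 0.211, -0.0]
wrist_force: [0.7, -0.8, 0.4]
grip_width: 0.0856
grip_force: 0.0
```

servo_tool:
  commands:
    - {"fingers": 0,"translation": [0,0,0],"yaw": 0}
    - {"fingers": 0,"translation": [0,0,0],"yaw": 0}
    - {"fingers": 0,"translation": [0,0,0],"yaw": 0}
    - {"fingers": 0,"translation": [0,0,0],"yaw": 0}
    - {"fingers": 0,"translation": [0,0,0],"yaw": 0}
    - {"fingers": 0,"translation": [0,0,0],"yaw": 0}
    - {"fingers": 0,"translation": [0,0,0],"yaw": 0}
    - {"fingers": 0,"translation": [0,0,0],"yaw": 0}

```text
clock: 3.8
tcp_pos: [0.4464, -0.3138, 0.0149]
eef_rot: [0.001, 0.977, 0.212, 0.0]
wrist_force: [-0.1, -0.7, 5.8]
grip_width: 0.0235
grip_force: 40.1
```

servo_tool:
  commands:
    - {"fingers": 0,"translation": [0,0,-0.04],"yaw": 0}
    - {"fingers": 0,"translation": [0,0,-0.09],"yaw": 0}
    - {"fingers": 0,"translation": [0.02,-0.024,-0.13],"yaw": 8}
    - {"fingers": 0,"translation": [0.048,-0.058,-0.16],"yaw": 16}
    - {"fingers": 0,"translation": [0.08,-0.095,-0.185],"yaw": 24}
    - {"fingers": 0,"translation": [0.105,-0.126,-0.185],"yaw": 32}
    - {"fingers": 0,"translation": [0.129,-0.1546,-0.185],"yaw": 40}
    - {"fingers": 0,"translation": [0.129,-0.1546,-0.185],"yaw": 43}

```text
clock: 4.6
tcp_pos: [0.499, -0.1142, 0.1992]
eef_rot: [-0.001, 0.987, -0.16, -0.001]
wrist_force: [-0.1, -0.3, -1.2]
grip_width: 0.0237
grip_force: 39.7
```

servo_tool:
  commands:
    - {"fingers": 0,"translation": [0,0,0],"yaw": 0}
    - {"fingers": 0,"translation": [0,0,0],"yaw": 0}
    - {"fingers": 0,"translation": [0,0,0],"yaw": 0}

```text
clock: 4.9
tcp_pos: [0.4991, -0.1199, 0.1988]
eef_rot: [-0.0, 0.987, -0.161, -0.0]
wrist_force: [0.2, -0.4, -1.0]
grip_width: 0.0235
grip_force: 39.7
```

Run:
```python
from h import *
c=look('w2'); save('w2.png',c['pixels'])
nests(c,[('nh',.594,-.104)])
go(.594,-.104,.1,-18)
P=cloud(c);p,m,a=tool(); L=(P-p)@m  # tool coords
s=(abs(L[...,1])<.008)&(L[...,2]>-.06)&(L[...,2]<.04)&(abs(L[...,0])<.06)
print('part in tool: x',np.percentile(L[s][:,0],[0.5,99.5]),'ztop',np.percentile(L[s][:,2],[2,50]),s.sum())
```

```text
nh plate 236 [ 593.6 -104.2] [40.1 81.3] 72.1
   pale 2419 [ 593.4 -103.9] [38.4 80.7] 72.3
t [ 0.0849 -0.0455  0.0988] yaw -0.6 | at [ 0.4991 -0.1201  0.1988] -18.6
part in tool: x [-0.02518347  0.03104015] ztop [-0.0366131  -0.03406426] 10157
```

View pics/w2.png

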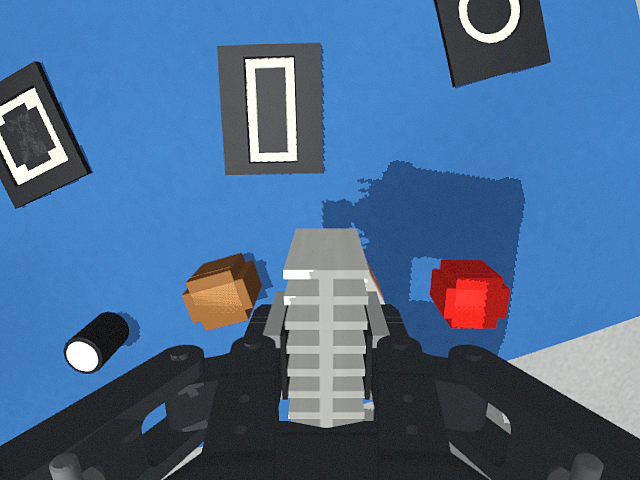

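The picture shows the heat sink upright in the jaws. Its nest is clear at (270,108), and the wrist view puts it at (0.5934,-0.1039), -17.8°. Placing it now.

servo_tool:
  commands:
    - {"fingers": 0,"translation": [0.043,-0.023,0.0],"yaw": -0.8}
    - {"fingers": 0,"translation": [0.0857,-0.0453,0.03],"yaw": -0.8}
    - {"fingers": 0,"translation": [0.0857,-0.0453,0.075],"yaw": -0.8}
    - {"fingers": 0,"translation": [0.0857,-0.0453,0.115],"yaw": -0.8}
    - {"fingers": 0,"translation": [0.0857,-0.0453,0.145],"yaw": -0.8}
    - {"fingers": 0,"translation": [0.0857,-0.0453,0.165],"yaw": -0.8}
    - {"fingers": 0,"translation": [0.0857,-0.0453,0.174],"yaw": -0.8}
    - {"fingers": 0,"translation": [0.0857,-0.0453,0.174],"yaw": -0.8}

```text
clock: 5.75
tcp_pos: [0.5941, -0.104, 0.0236]
eef_rot: [-0.0, 0.988, -0.155, -0.001]
wrist_force: [-0.1, -0.2, -1.3]
grip_width: 0.0235
grip_force: 39.8
```

servo_tool:
  commands:
    - {"fingers": 0,"translation": [0,0,0.001],"yaw": 0}
    - {"fingers": 0,"translation": [0,0,0.003],"yaw": 0}
    - {"fingers": 0,"translation": [0,0,0.005],"yaw": 0}
    - {"fingers": 0,"translation": [0,0,0.0056],"yaw": 0}
    - {"fingers": 0,"translation": [0,0,0.0056],"yaw": 0}
    - {"fingers": 0,"translation": [0,0,0.0056],"yaw": 0}

```text
clock: 6.35
tcp_pos: [0.5951, -0.1035, 0.0197]
eef_rot: [0.0, 0.988, -0.154, 0.0]
wrist_force: [-0.2, 0.0, -1.5]
grip_width: 0.0233
grip_force: 39.8
```

servo_tool:
  commands:
    - {"fingers": 0,"translation": [0,0.0008,0.0006],"yaw": 0}
    - {"fingers": 0,"translation": [0,0.0008,0.0012],"yaw": 0}
    - {"fingers": 0,"translation": [0,0.0008,0.0012],"yaw": 0}

```text
clock: 6.65
tcp_pos: [0.5949, -0.1043, 0.0189]
eef_rot: [0.0, 0.988, -0.154, 0.0]
wrist_force: [-1.3, 1.1, 4.9]
grip_width: 0.0234
grip_force: 40.6
```

servo_tool:
  commands:
    - {"fingers": 0.6,"translation": [0,0,0],"yaw": 0}
    - {"fingers": 0.7,"translation": [0,0,0],"yaw": 0}
    - {"fingers": 0.7,"translation": [0,0,0],"yaw": 0}
    - {"fingers": 0.7,"translation": [0,0,-0.01],"yaw": 0}
    - {"fingers": 0.8,"translation": [0,0,-0.05],"yaw": 0}
    - {"fingers": 1,"translation": [0,0,-0.1],"yaw": 0}
    - {"fingers": 1,"translation": [0,0,-0.14],"yaw": 0}
    - {"fingers": 1,"translation": [0,0,-0.18],"yaw": 0}

```text
clock: 7.45
tcp_pos: [0.5947, -0.1043, 0.2008]
eef_rot: [0.0, 0.988, -0.154, 0.001]
wrist_force: [1.4, 0.8, -0.9]
grip_width: 0.0852
grip_force: 0.0
```

Run:
```python
from h import *
c=look('w3')
parts(c,[('hs',.594,-.104,.054)])
go(.461,.110,.2,0)
c=cam('top'); parts(c,[('hs',.594,-.104,.054),('can',.461,.110,.052),('tr',.441,-.118,.048)])
```

```text
hs 2164 0.054 [ 593.  -101.9] [24.  65.8] 72.1
t [-0.1968 -0.1634  0.005 ] yaw -17.7 | at [ 0.5987 -0.1055  0.208 ] -17.7
hs none
can 179 0.0513 [461.2 110.3] [33.  32.9] 1.6
tr none
```

servo_tool:
  commands:
    - {"fingers": 1,"translation": [-0.037,-0.031,0],"yaw": -4}
    - {"fingers": 1,"translation": [-0.074,-0.062,0],"yaw": -8}
    - {"fingers": 1,"translation": [-0.111,-0.092,0],"yaw": -12}
    - {"fingers": 1,"translation": [-0.148,-0.123,0],"yaw": -17.7}
    - {"fingers": 1,"translation": [-0.185,-0.153,0],"yaw": -17.7}
    - {"fingers": 1,"translation": [-0.1968,-0.1634,0],"yaw": -17.7}
    - {"fingers": 1,"translation": [-0.1968,-0.1634,0],"yaw": -17.7}
    - {"fingers": 1,"translation": [-0.1968,-0.1634,0],"yaw": -17.7}

```text
clock: 8.35
tcp_pos: [0.4582, 0.1109, 0.1984]
eef_rot: [0.0, 1.0, 0.0, 0.001]
wrist_force: [-0.8, -0.4, 0.2]
grip_width: 0.0853
grip_force: 0.0
```

Run:
```python
from h import *
c=look('w4')
parts(c,[('can',.461,.110,.052),('brown',.47,-.018,.048)])
nests(c,[('nt',.6476,.1016)])
go(.461,.110,.015,0)
```

```text
can 1854 0.0528 [460.5 111.3] [35.2 35. ] 67.1
brown 3764 0.0485 [469.6 -17.5] [53.  44.3] 87.9
nt plate 181 [595.9 100.4] [ 1.6 78.2] 3.1
   pale 985 [619.7 101.5] [12.6 58.9] 0.2
t [0.002  0.0003 0.1834] yaw -0.1 | at [0.4586 0.1104 0.1984] -0.1
```

servo_tool:
  commands:
    - {"fingers": 1,"translation": [0.0021,-0.0004,0.04],"yaw": 0}
    - {"fingers": 1,"translation": [0.0021,-0.0004,0.09],"yaw": 0}
    - {"fingers": 1,"translation": [0.0021,-0.0004,0.13],"yaw": 0}
    - {"fingers": 1,"translation": [0.0021,-0.0004,0.16],"yaw": 0}
    - {"fingers": 1,"translation": [0.0021,-0.0004,0.1834],"yaw": 0}
    - {"fingers": 1,"translation": [0.0021,-0.0004,0.1834],"yaw": 0}
    - {"fingers": 1,"translation": [0.0021,-0.0004,0.1834],"yaw": 0}

```text
clock: 9.1
tcp_pos: [0.4601, 0.1106, 0.0145]
eef_rot: [0.0, 1.0, -0.001, -0.0]
wrist_force: [0.5, -0.3, 0.2]
grip_width: 0.0856
grip_force: 0.0
```

servo_tool:
  commands:
    - {"fingers": 0,"translation": [0,0,0],"yaw": 0}
    - {"fingers": 0,"translation": [0,0,0],"yaw": 0}
    - {"fingers": 0,"translation": [0,0,0],"yaw": 0}
    - {"fingers": 0,"translation": [0,0,0],"yaw": 0}
    - {"fingers": 0,"translation": [0,0,0],"yaw": 0}
    - {"fingers": 0,"translation": [0,0,0],"yaw": 0}
    - {"fingers": 0,"translation": [0,0,0],"yaw": 0}

```text
clock: 9.8
tcp_pos: [0.4598, 0.1117, 0.016]
eef_rot: [0.0, 1.0, -0.0, 0.001]
wrist_force: [0.0, -1.2, 6.1]
grip_width: 0.0352
grip_force: 39.5
```

servo_tool:
  commands:
    - {"fingers": 0,"translation": [0,0,-0.045],"yaw": 0}
    - {"fingers": 0,"translation": [0,0,-0.09],"yaw": 0}
    - {"fingers": 0,"translation": [0.0,0.03,-0.125],"yaw": 0}
    - {"fingers": 0,"translation": [0.005,0.065,-0.155],"yaw": 0}
    - {"fingers": 0,"translation": [0.015,0.11,-0.17],"yaw": 0}
    - {"fingers": 0,"translation": [0.03,0.155,-0.17],"yaw": 0}
    - {"fingers": 0,"translation": [0.04,0.2,-0.17],"yaw": 0}
    - {"fingers": 0,"translation": [0.05,0.245,-0.17],"yaw": 0}

```text
clock: 10.6
tcp_pos: [0.509, -0.1349, 0.1856]
eef_rot: [0.0, 1.0, -0.0, 0.001]
wrist_force: [1.0, 0.6, -0.7]
grip_width: 0.0347
grip_force: 40.4
```

servo_tool:
  commands:
    - {"fingers": 0,"translation": [0.01,0.045,0],"yaw": 0}
    - {"fingers": 0,"translation": [0.02,0.09,0],"yaw": 0}
    - {"fingers": 0,"translation": [0.02,0.135,0],"yaw": 0}
    - {"fingers": 0,"translation": [0.02,0.15,0],"yaw": 0}
    - {"fingers": 0,"translation": [0.02,0.15,0],"yaw": 0}
    - {"fingers": 0,"translation": [0.02,0.15,0],"yaw": 0}

```text
clock: 11.2
tcp_pos: [0.5281, -0.2818, 0.1845]
eef_rot: [-0.001, 1.0, -0.0, -0.001]
wrist_force: [-0.6, 0.0, -0.0]
grip_width: 0.035
grip_force: 40.4
```

Run:
```python
from h import *
c=look('w5')
nests(c,[('nc',.6135,-.2895)]); parts(c,[('hs',.594,-.104,.054)])
P=cloud(c);p,m,a=tool(); L=(P-p)@m
s=(abs(L[...,1])<.012)&(L[...,2]>-.06)&(L[...,2]<-.02)&(abs(L[...,0])<.03)
print('part in tool: x',np.percentile(L[s][:,0],[0.5,99.5]),'ztop',np.percentile(L[s][:,2],[2,50]),s.sum())
go(.6135,-.290,.02,0)
save('w5.png',c['pixels'])
```

```text
nc plate 170 [ 619.4 -295.9] [51.3 34.1] 46.4
   pale 1719 [ 613.2 -289.9] [48.9 49.7] 0.1
hs 2745 0.0538 [ 593.  -102.2] [25.9 66.8] 72.3
part in tool: x [-0.01627689  0.01801715] ztop [-0.03807963 -0.03675538] 8978
t [0.0856 0.0092 0.1645] yaw 0.0 | at [ 0.5282 -0.2812  0.1846] 0.0
```

View pics/w5.png

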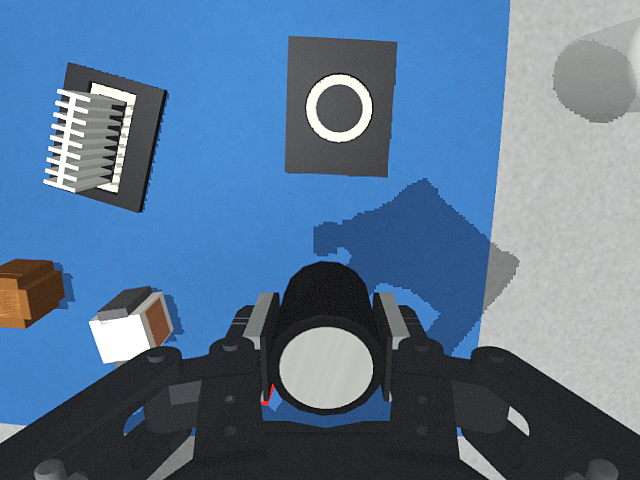

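The can hangs upright at (327,365), and its nest disc is clear at (339,108). The heat sink is standing in its recess.

servo_tool:
  commands:
    - {"fingers": 0,"translation": [0.042,0.0087,0.0],"yaw": 0}
    - {"fingers": 0,"translation": [0.0842,0.0087,0.03],"yaw": 0}
    - {"fingers": 0,"translation": [0.0842,0.0087,0.07],"yaw": 0}
    - {"fingers": 0,"translation": [0.0842,0.0087,0.11],"yaw": 0}
    - {"fingers": 0,"translation": [0.0842,0.0087,0.14],"yaw": 0}
    - {"fingers": 0,"translation": [0.0842,0.0087,0.157],"yaw": 0}
    - {"fingers": 0,"translation": [0.0842,0.0087,0.159],"yaw": 0}
    - {"fingers": 0,"translation": [0.0842,0.0087,0.159],"yaw": 0}

```text
clock: 12.05
tcp_pos: [0.6137, -0.2915, 0.0265]
eef_rot: [0.0, 1.0, 0.0, 0.0]
wrist_force: [0.7, -1.3, -0.2]
grip_width: 0.0347
grip_force: 40.4
```

servo_tool:
  commands:
    - {"fingers": 0,"translation": [0,0,0.001],"yaw": 0}
    - {"fingers": 0,"translation": [0,0,0.003],"yaw": 0}
    - {"fingers": 0,"translation": [0,0,0.0045],"yaw": 0}
    - {"fingers": 0,"translation": [0,0,0.0055],"yaw": 0}
    - {"fingers": 0,"translation": [0,0,0.0055],"yaw": 0}
    - {"fingers": 0,"translation": [0,0,0.0055],"yaw": 0}

```text
clock: 12.65
tcp_pos: [0.6131, -0.2922, 0.0204]
eef_rot: [-0.0, 1.0, -0.0, 0.0]
wrist_force: [0.0, -0.7, -0.6]
grip_width: 0.0348
grip_force: 40.4
```

servo_tool:
  commands:
    - {"fingers": 0,"translation": [-0.0007,-0.0022,0],"yaw": 0}
    - {"fingers": 0,"translation": [-0.0007,-0.0022,0.0007],"yaw": 0}
    - {"fingers": 0,"translation": [-0.0007,-0.0022,0.0014],"yaw": 0}
    - {"fingers": 0,"translation": [-0.0007,-0.0022,0.0014],"yaw": 0}

```text
clock: 13.05
tcp_pos: [0.6123, -0.2896, 0.0201]
eef_rot: [-0.0, 1.0, -0.0, -0.0]
wrist_force: [-1.9, 1.7, 5.7]
grip_width: 0.0351
grip_force: 41.0
```

servo_tool:
  commands:
    - {"fingers": 0.7,"translation": [0,0,0],"yaw": 0}
    - {"fingers": 0.8,"translation": [0,0,0],"yaw": 0}
    - {"fingers": 0.8,"translation": [0,0,0],"yaw": 0}
    - {"fingers": 0.8,"translation": [0,0,-0.01],"yaw": 0}
    - {"fingers": 0.9,"translation": [0,0,-0.05],"yaw": 0}
    - {"fingers": 1,"translation": [0,0,-0.1],"yaw": 0}
    - {"fingers": 1,"translation": [-0.03,0,-0.14],"yaw": 0}
    - {"fingers": 1,"translation": [-0.07,0,-0.18],"yaw": 0}

```text
clock: 13.85
tcp_pos: [0.548, -0.2904, 0.1973]
eef_rot: [0.001, 1.0, 0.0, 0.002]
wrist_force: [-0.1, -0.4, 0.1]
grip_width: 0.0853
grip_force: 0.0
```

servo_tool:
  commands:
    - {"fingers": 1,"translation": [-0.03,-0.04,0],"yaw": -5}
    - {"fingers": 1,"translation": [-0.055,-0.08,0],"yaw": -9.5}
    - {"fingers": 1,"translation": [-0.08,-0.12,0],"yaw": -9.5}
    - {"fingers": 1,"translation": [-0.102,-0.155,0],"yaw": -9.5}
    - {"fingers": 1,"translation": [-0.112,-0.172,0],"yaw": -9.5}
    - {"fingers": 1,"translation": [-0.112,-0.172,0],"yaw": -9.5}
    - {"fingers": 1,"translation": [-0.112,-0.172,0],"yaw": -9.5}

```text
clock: 14.55
tcp_pos: [0.4363, -0.1185, 0.1951]
eef_rot: [0.001, 0.997, 0.083, 0.001]
wrist_force: [0.3, -0.3, 0.4]
grip_width: 0.0853
grip_force: 0.0
```

Run:
```python
from h import *
c=look('w6'); save('w6.png',cv2.resize(c['pixels'][60:420,120:560],(733,600)))
parts(c,[('tr',.441,-.118,.048),('can',.6133,-.29,.056),('hs',.594,-.104,.054)])
go(.4405,-.118,.014,9.8)
print([(np.round(r['location']),round(r['conf'],2)) for r in spotter.place_of('wrist','transformer_c')])
c=cam('top'); parts(c,[('can',.6133,-.29,.056),('hs',.594,-.104,.054)])
```

```text
tr 3759 0.0485 [ 440.1 -117.4] [51.6 44.2] 9.1
can 2281 0.0566 [ 611.3 -288. ] [35.2 36.6] 13.6
hs 1291 0.0539 [577.6 -97.4] [24.2 34.7] 71.9
t [ 0.0034 -0.0009  0.181 ] yaw -0.3 | at [ 0.4368 -0.1191  0.195 ] 9.5
[(array([205., 158.]), 0.92), (array([430., 281.]), 0.88), (array([328., 215.]), 0.78)]
can 177 0.0549 [ 613.2 -288.4] [32.6 34. ] 85.4
hs 193 0.0525 [ 594.8 -102.5] [24.7 67.7] 73.5
```

View pics/w6.png

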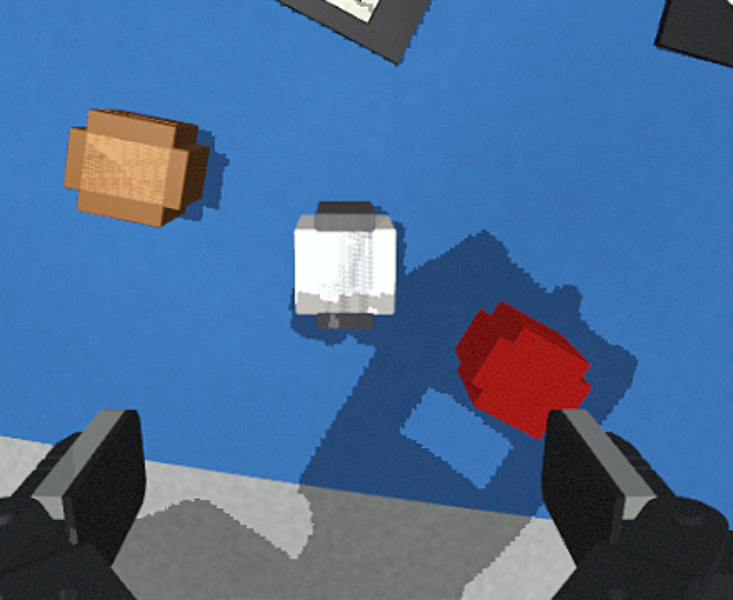

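The centred white part (345,262 in the crop) has a white bobbin, copper and a dark steel core, so it is the transformer. Brown (135,165) and red (525,370) are left alone. The heat sink and can sit within about 1.5 mm of their nest centres.

servo_tool:
  commands:
    - {"fingers": 0.75,"translation": [0.0037,-0.0008,0.03],"yaw": 0}
    - {"fingers": 0.75,"translation": [0.0037,-0.0008,0.07],"yaw": 0}
    - {"fingers": 0.75,"translation": [0.0037,-0.0008,0.11],"yaw": 0}
    - {"fingers": 0.75,"translation": [0.0037,-0.0008,0.145],"yaw": 0}
    - {"fingers": 0.75,"translation": [0.0037,-0.0008,0.17],"yaw": 0}
    - {"fingers": 0.75,"translation": [0.0037,-0.0008,0.182],"yaw": 0}
    - {"fingers": 0.75,"translation": [0.0037,-0.0008,0.182],"yaw": 0}
    - {"fingers": 0.75,"translation": [0.0037,-0.0008,0.182],"yaw": 0}

```text
clock: 15.5
tcp_pos: [0.4393, -0.117, 0.0126]
eef_rot: [0.0, 0.997, 0.082, 0.0]
wrist_force: [0.6, 0.6, 0.3]
grip_width: 0.0641
grip_force: 0.0
```

servo_tool:
  commands:
    - {"fingers": 0,"translation": [0.0,0,0],"yaw": 0}
    - {"fingers": 0,"translation": [0,0,0],"yaw": 0}
    - {"fingers": 0,"translation": [0,0,0],"yaw": 0}
    - {"fingers": 0,"translation": [0,0,0],"yaw": 0}
    - {"fingers": 0,"translation": [0,0,0],"yaw": 0}
    - {"fingers": 0,"translation": [0,0,0],"yaw": 0}
  grip_force: 60

```text
clock: 16.1
tcp_pos: [0.4399, -0.1172, 0.0138]
eef_rot: [0.001, 0.997, 0.083, 0.002]
wrist_force: [-0.2, -1.4, 6.8]
grip_width: 0.0435
grip_force: 62.0
```

servo_tool:
  commands:
    - {"fingers": 0,"translation": [0,0,-0.04],"yaw": 0}
    - {"fingers": 0,"translation": [0,0,-0.085],"yaw": 0}
    - {"fingers": 0,"translation": [0.01,0,-0.13],"yaw": 0}
    - {"fingers": 0,"translation": [0.035,-0.02,-0.165],"yaw": 2}
    - {"fingers": 0,"translation": [0.06,-0.055,-0.175],"yaw": 4}
    - {"fingers": 0,"translation": [0.09,-0.09,-0.175],"yaw": 6}
    - {"fingers": 0,"translation": [0.12,-0.13,-0.175],"yaw": 7.8}
    - {"fingers": 0,"translation": [0.1476,-0.165,-0.175],"yaw": 7.8}

```text
clock: 16.9
tcp_pos: [0.5569, 0.073, 0.1877]
eef_rot: [-0.0, 1.0, 0.014, -0.0]
wrist_force: [0.9, -0.5, -3.2]
grip_width: 0.0431
grip_force: 63.1
```

servo_tool:
  commands:
    - {"fingers": 0,"translation": [0,-0.02,0],"yaw": 0}
    - {"fingers": 0,"translation": [0,-0.02,0],"yaw": 0}
    - {"fingers": 0,"translation": [0,-0.02,0],"yaw": 0}
    - {"fingers": 0,"translation": [0,-0.02,0],"yaw": 0}

```text
clock: 17.3
tcp_pos: [0.5558, 0.0898, 0.1871]
eef_rot: [0.0, 1.0, 0.014, -0.001]
wrist_force: [0.3, 0.7, -2.8]
grip_width: 0.0433
grip_force: 62.8
```

Run:
```python
from h import *
c=look('w7'); save('w7.png',c['pixels'])
nests(c,[('nt',.647,.1013),('nf',.6325,.2665)])
P=cloud(c);p,m,a=tool(); L=(P-p)@m
s=(abs(L[...,1])<.012)&(L[...,2]>-.06)&(L[...,2]<-.02)&(abs(L[...,0])<.03)
print('part in tool: x',np.percentile(L[s][:,0],[0.5,99.5]),'ztop',np.percentile(L[s][:,2],[2,50]),s.sum())
go(.647,.1013,.018,1.7)
```

```text
nt plate 444 [646.3 103.1] [68.3 60.1] 2.3
   pale 3233 [646.5 103. ] [66.4 58.4] 2.8
nf plate 447 [636.  227.1] [98.9  3. ] 4.8
   pale 1324 [632.8 261.1] [46.3 31.3] 4.8
part in tool: x [-0.02227551  0.02632492] ztop [-0.03579556 -0.03459461] 12213
t [ 0.0914 -0.0092  0.1692] yaw -0.1 | at [0.556  0.0896 0.1872] 1.6
```

View pics/w7.png

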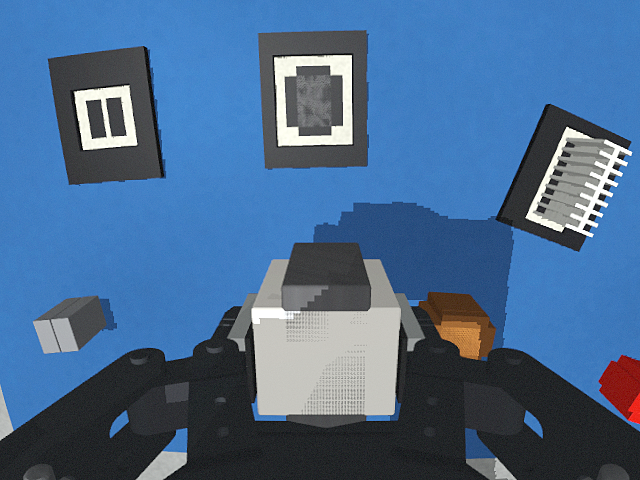

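The transformer hangs upright. Its nest (314,99) and the film nest (107,117) are clear.

servo_tool:
  commands:
    - {"fingers": 0,"translation": [0.045,-0.0101,0.0],"yaw": -0.9}
    - {"fingers": 0,"translation": [0.0907,-0.0101,0.03],"yaw": -0.9}
    - {"fingers": 0,"translation": [0.0907,-0.0101,0.07],"yaw": -0.9}
    - {"fingers": 0,"translation": [0.0907,-0.0101,0.11],"yaw": -0.9}
    - {"fingers": 0,"translation": [0.0907,-0.0101,0.14],"yaw": -0.9}
    - {"fingers": 0,"translation": [0.0907,-0.0101,0.16],"yaw": -0.9}
    - {"fingers": 0,"translation": [0.0907,-0.0101,0.1635],"yaw": -0.9}
    - {"fingers": 0,"translation": [0.0907,-0.0101,0.1635],"yaw": -0.9}

```text
clock: 18.15
tcp_pos: [0.6467, 0.1023, 0.0233]
eef_rot: [0.0, 1.0, 0.022, -0.001]
wrist_force: [-0.5, 0.6, -3.2]
grip_width: 0.0435
grip_force: 62.8
```

servo_tool:
  commands:
    - {"fingers": 0,"translation": [0,0,0],"yaw": 0}
    - {"fingers": 0,"translation": [0,0,0.001],"yaw": 0}
    - {"fingers": 0,"translation": [0,0,0.002],"yaw": 0}
    - {"fingers": 0,"translation": [0,0,0.003],"yaw": 0}
    - {"fingers": 0,"translation": [0,0,0.003],"yaw": 0}

```text
clock: 18.65
tcp_pos: [0.647, 0.1034, 0.0211]
eef_rot: [0.0, 1.0, 0.022, 0.0]
wrist_force: [-0.2, 0.2, -3.5]
grip_width: 0.0433
grip_force: 62.8
```

servo_tool:
  commands:
    - {"fingers": 0,"translation": [-0.0005,0.001,0.001],"yaw": 0}
    - {"fingers": 0,"translation": [-0.0005,0.001,0.002],"yaw": 0}
    - {"fingers": 0,"translation": [-0.0005,0.001,0.003],"yaw": 0}
    - {"fingers": 0,"translation": [-0.0005,0.001,0.0035],"yaw": 0}
    - {"fingers": 0,"translation": [-0.0005,0.001,0.0035],"yaw": 0}

```text
clock: 19.15
tcp_pos: [0.6464, 0.1023, 0.0179]
eef_rot: [0.0, 1.0, 0.022, -0.0]
wrist_force: [-2.9, -0.2, 1.4]
grip_width: 0.0433
grip_force: 63.8
```

servo_tool:
  commands:
    - {"fingers": 0.7,"translation": [0,0,0],"yaw": 0}
    - {"fingers": 0.8,"translation": [0,0,0],"yaw": 0}
    - {"fingers": 0.8,"translation": [0,0,0],"yaw": 0}
    - {"fingers": 0.8,"translation": [0,0,-0.01],"yaw": 0}
    - {"fingers": 0.9,"translation": [0,0,-0.05],"yaw": 0}
    - {"fingers": 1,"translation": [0,0,-0.1],"yaw": 0}
    - {"fingers": 1,"translation": [-0.02,-0.02,-0.14],"yaw": 0}
    - {"fingers": 1,"translation": [-0.05,-0.05,-0.18],"yaw": -3}

```text
clock: 19.95
tcp_pos: [0.6005, 0.1453, 0.195]
eef_rot: [0.0, 0.999, 0.048, 0.003]
wrist_force: [-0.2, 0.8, 0.5]
grip_width: 0.0854
grip_force: 0.0
```

servo_tool:
  commands:
    - {"fingers": 1,"translation": [-0.03,-0.038,0],"yaw": -3}
    - {"fingers": 1,"translation": [-0.06,-0.076,0],"yaw": -3}
    - {"fingers": 1,"translation": [-0.09,-0.114,0],"yaw": -3}
    - {"fingers": 1,"translation": [-0.115,-0.148,0],"yaw": -3}
    - {"fingers": 1,"translation": [-0.132,-0.156,0],"yaw": -3}
    - {"fingers": 1,"translation": [-0.132,-0.156,0],"yaw": -3}
    - {"fingers": 1,"translation": [-0.132,-0.156,0],"yaw": -3}

```text
clock: 20.65
tcp_pos: [0.4532, 0.2881, 0.1921]
eef_rot: [0.0, 0.997, 0.075, 0.001]
wrist_force: [-0.5, -0.4, -0.5]
grip_width: 0.0853
grip_force: 0.0
```

Run:
```python
from h import *
c=look('w8')
parts(c,[('film',.4625,.3075,.048),('tr',.6464,.102,.052)])
nests(c,[('nf',.6325,.2665)])
go(.4625,.3075,.013,8.6)
c=cam('top'); parts(c,[('tr',.6464,.102,.052),('film',.4625,.3075,.048)])
```

```text
film 1879 0.0484 [461.5 309.1] [29.8 32.7] 8.4
tr 1663 0.0521 [631.6 109. ] [28.6 34.5] 10.0
nf plate 705 [604.1 265.3] [46.  78.8] 4.9
   pale 971 [616.4 266.4] [16.7 48.5] 9.7
t [ 0.0111 -0.0182  0.1791] yaw -0.1 | at [0.4538 0.2878 0.192 ] 8.5
tr 362 0.0511 [646.5 103.7] [51.9 42.6] 1.9
film none
```

servo_tool:
  commands:
    - {"fingers": 0.85,"translation": [0.011,-0.0194,0.03],"yaw": 0.1}
    - {"fingers": 0.85,"translation": [0.011,-0.0194,0.07],"yaw": 0.1}
    - {"fingers": 0.85,"translation": [0.011,-0.0194,0.11],"yaw": 0.1}
    - {"fingers": 0.85,"translation": [0.011,-0.0194,0.145],"yaw": 0.1}
    - {"fingers": 0.85,"translation": [0.011,-0.0194,0.17],"yaw": 0.1}
    - {"fingers": 0.85,"translation": [0.011,-0.0194,0.178],"yaw": 0.1}
    - {"fingers": 0.85,"translation": [0.011,-0.0194,0.178],"yaw": 0.1}
    - {"fingers": 0.85,"translation": [0.011,-0.0194,0.178],"yaw": 0.1}

```text
clock: 21.55
tcp_pos: [0.4617, 0.3091, 0.0144]
eef_rot: [-0.0, 0.997, 0.073, 0.001]
wrist_force: [0.4, -0.2, 0.8]
grip_width: 0.0723
grip_force: 0.0
```

servo_tool:
  commands:
    - {"fingers": 0,"translation": [0.0,0,0],"yaw": 0}
    - {"fingers": 0,"translation": [0,0,0],"yaw": 0}
    - {"fingers": 0,"translation": [0,0,0],"yaw": 0}
    - {"fingers": 0,"translation": [0,0,0],"yaw": 0}
    - {"fingers": 0,"translation": [0,0,0],"yaw": 0}
    - {"fingers": 0,"translation": [0,0,0],"yaw": 0}
    - {"fingers": 0,"translation": [0,0,0],"yaw": 0}
  grip_force: 50

```text
clock: 22.25
tcp_pos: [0.461, 0.3096, 0.0148]
eef_rot: [-0.0, 0.997, 0.074, 0.001]
wrist_force: [-0.6, -0.6, 7.6]
grip_width: 0.0314
grip_force: 50.4
```

servo_tool:
  commands:
    - {"fingers": 0,"translation": [0,0,-0.02],"yaw": 0}
    - {"fingers": 0,"translation": [0,0,-0.05],"yaw": 0}
    - {"fingers": 0,"translation": [0,0,-0.09],"yaw": 0}
    - {"fingers": 0,"translation": [0.015,0.01,-0.13],"yaw": 0}
    - {"fingers": 0,"translation": [0.04,0.03,-0.16],"yaw": 3.5}
    - {"fingers": 0,"translation": [0.06,0.045,-0.175],"yaw": 3.5}
    - {"fingers": 0,"translation": [0.0765,0.0565,-0.175],"yaw": 3.5}
    - {"fingers": 0,"translation": [0.0765,0.0565,-0.175],"yaw": 3.5}

```text
clock: 23.05
tcp_pos: [0.547, 0.2636, 0.1896]
eef_rot: [-0.0, 0.999, 0.042, 0.002]
wrist_force: [-0.3, 0.4, -0.2]
grip_width: 0.0316
grip_force: 49.7
```

servo_tool:
  commands:
    - {"fingers": 0,"translation": [0,0,0],"yaw": 0}
    - {"fingers": 0,"translation": [0,0,0],"yaw": 0}
    - {"fingers": 0,"translation": [0,0,0],"yaw": 0}

```text
clock: 23.35
tcp_pos: [0.5427, 0.2651, 0.1879]
eef_rot: [0.0, 0.999, 0.044, -0.001]
wrist_force: [-0.7, 0.4, -0.4]
grip_width: 0.0314
grip_force: 49.7
```

Run:
```python
from h import *
c=look('w9'); save('w9.png',c['pixels'])
nests(c,[('nf',.6325,.2665)])
P=cloud(c);p,m,a=tool(); L=(P-p)@m
for lo,hi in [(-.014,-.002),(.002,.014)]:
  s=(L[...,1]>lo)&(L[...,1]<hi)&(L[...,2]>-.06)&(L[...,2]<-.02)&(abs(L[...,0])<.03)
  print('part in tool: x',np.percentile(L[s][:,0],[0.5,99.5]),'ztop',np.percentile(L[s][:,2],[2,50]),s.sum())
go(.6328,.2665,.018,4.9)
```

```text
nf plate 232 [631.9 267.9] [47.9 50.3] 5.1
   pale 2566 [632.2 268.1] [46.3 48.8] 4.2
part in tool: x [-0.01406512  0.01583849] ztop [-0.03465143 -0.03346144] 3999
part in tool: x [-0.0141105   0.01583604] ztop [-0.0346951  -0.03343912] 3981
t [0.0899 0.0064 0.1699] yaw 0.1 | at [0.543  0.2651 0.188 ] 5.0
```

View pics/w9.png

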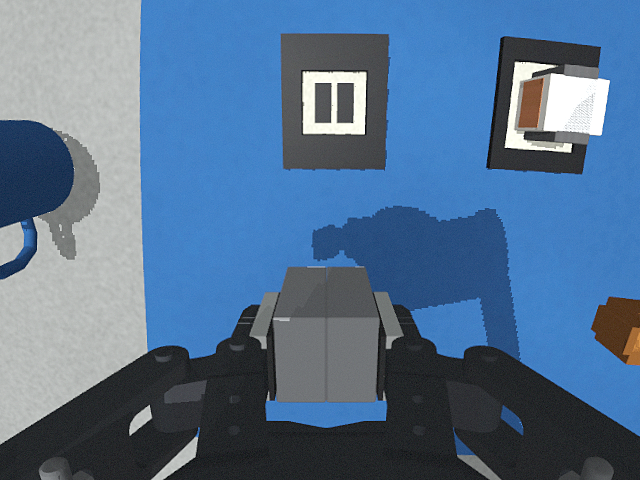

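Both film capacitors are held level as a pair at (327,335). Their nest at (335,102) is clear, and the transformer is standing in its recess.

servo_tool:
  commands:
    - {"fingers": 0,"translation": [0.044,0.0056,0.0],"yaw": 0.2}
    - {"fingers": 0,"translation": [0.0881,0.0056,0.03],"yaw": 0.2}
    - {"fingers": 0,"translation": [0.0881,0.0056,0.07],"yaw": 0.2}
    - {"fingers": 0,"translation": [0.0881,0.0056,0.11],"yaw": 0.2}
    - {"fingers": 0,"translation": [0.0881,0.0056,0.14],"yaw": 0.2}
    - {"fingers": 0,"translation": [0.0881,0.0056,0.16],"yaw": 0.2}
    - {"fingers": 0,"translation": [0.0881,0.0056,0.1635],"yaw": 0.2}
    - {"fingers": 0,"translation": [0.0881,0.0056,0.1635],"yaw": 0.2}

```text
clock: 24.2
tcp_pos: [0.6318, 0.2669, 0.0244]
eef_rot: [0.0, 0.999, 0.042, -0.001]
wrist_force: [-0.1, 0.3, -0.7]
grip_width: 0.0314
grip_force: 49.7
```

servo_tool:
  commands:
    - {"fingers": 0,"translation": [0,0,0],"yaw": 0}
    - {"fingers": 0,"translation": [0,0,0.001],"yaw": 0}
    - {"fingers": 0,"translation": [0,0,0.002],"yaw": 0}
    - {"fingers": 0,"translation": [0,0,0.003],"yaw": 0}
    - {"fingers": 0,"translation": [0,0,0.003],"yaw": 0}

```text
clock: 24.7
tcp_pos: [0.6326, 0.2666, 0.0224]
eef_rot: [-0.0, 0.999, 0.042, 0.0]
wrist_force: [0.3, -0.5, -1.6]
grip_width: 0.0312
grip_force: 49.7
```

servo_tool:
  commands:
    - {"fingers": 0,"translation": [-0.0012,-0.0006,0.001],"yaw": 0}
    - {"fingers": 0,"translation": [-0.0012,-0.0006,0.002],"yaw": 0}
    - {"fingers": 0,"translation": [-0.0012,-0.0006,0.003],"yaw": 0}
    - {"fingers": 0,"translation": [-0.0012,-0.0006,0.0035],"yaw": 0}
    - {"fingers": 0,"translation": [-0.0012,-0.0006,0.0035],"yaw": 0}

```text
clock: 25.2
tcp_pos: [0.6311, 0.2672, 0.0189]
eef_rot: [0.0, 0.999, 0.042, -0.0]
wrist_force: [-1.5, -0.6, 3.5]
grip_width: 0.0315
grip_force: 50.2
```

Contact felt. Releasing, rising and backing off to check.

servo_tool:
  commands:
    - {"fingers": 0.6,"translation": [0,0,0],"yaw": 0}
    - {"fingers": 0.75,"translation": [0,0,0],"yaw": 0}
    - {"fingers": 0.75,"translation": [0,0,0],"yaw": 0}
    - {"fingers": 0.75,"translation": [0,0,-0.01],"yaw": 0}
    - {"fingers": 0.8,"translation": [0,0,-0.05],"yaw": 0}
    - {"fingers": 0.8,"translation": [0,0,-0.1],"yaw": 0}
    - {"fingers": 0.8,"translation": [-0.02,0.01,-0.14],"yaw": 0}
    - {"fingers": 0.8,"translation": [-0.06,0.04,-0.18],"yaw": 0}

```text
clock: 26.0
tcp_pos: [0.5854, 0.2308, 0.1937]
eef_rot: [-0.001, 0.999, 0.042, 0.004]
wrist_force: [0.1, -1.3, 0.5]
grip_width: 0.0686
grip_force: 0.0
```

servo_tool:
  commands:
    - {"fingers": 0.8,"translation": [-0.04,0.02,-0.02],"yaw": 0}
    - {"fingers": 0.8,"translation": [-0.08,0.06,-0.04],"yaw": 0}
    - {"fingers": 0.8,"translation": [-0.12,0.1,-0.06],"yaw": 0}
    - {"fingers": 0.8,"translation": [-0.16,0.13,-0.08],"yaw": 0}
    - {"fingers": 0.8,"translation": [-0.16,0.15,-0.1],"yaw": 0}
    - {"fingers": 0.8,"translation": [-0.16,0.15,-0.1],"yaw": 0}
    - {"fingers": 0.8,"translation": [-0.16,0.15,-0.1],"yaw": 0}

```text
clock: 26.7
tcp_pos: [0.4364, 0.0664, 0.2911]
eef_rot: [-0.0, 0.999, 0.04, 0.002]
wrist_force: [-0.6, 1.5, -0.2]
grip_width: 0.0684
grip_force: 0.0
```

Run:
```python
from h import *
c=cam('top'); save('top9.png',cv2.resize(c['pixels'][140:310,130:570],(792,306),interpolation=cv2.INTER_CUBIC))
L=[('film',.632,.267,.052),('tr',.6464,.102,.052),('hs',.594,-.104,.054),('can',.613,-.29,.056)]
parts(c,L)
c=look('w10'); save('w10.png',c['pixels']); parts(c,L)
print(telemetry.get_obs()['tcp_pos'])
```

```text
film 183 0.0508 [632.3 267.3] [31.  32.1] 5.5
tr 364 0.0512 [646.1 103.6] [51.8 42.7] 1.8
hs 188 0.0525 [ 594. -103.] [24.9 67.7] 71.4
can 176 0.0547 [ 613.9 -288.5] [33.5 34.2] 45.9
film none
tr none
hs 1822 0.0534 [ 592.6 -101.8] [25.2 67.1] 72.4
can none
[0.43603654 0.06735227 0.2896162 ]
```

View pics/top9.png

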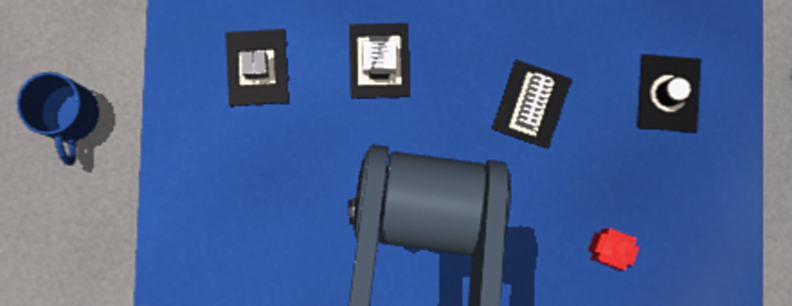

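View pics/w10.png

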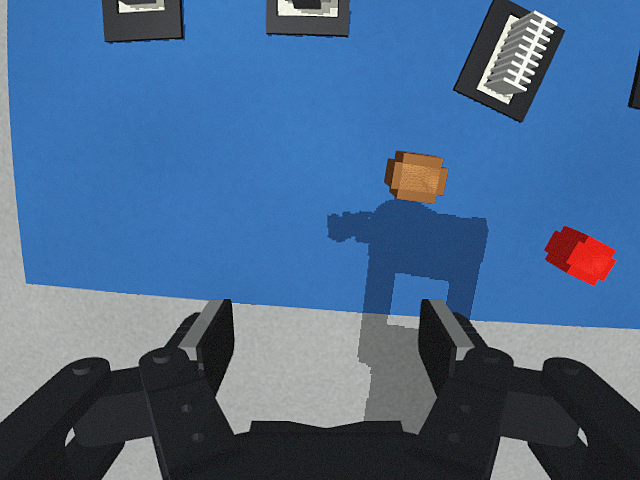

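In the top view the film pair (254,62), transformer (380,58), heat sink (533,102) and can (675,92) each stand upright in their own nest. Measured centres and angles match the nests to within about 2 mm and 1°, the heights are right, and the mug and look-alikes are untouched. Handing in.

```bash
python3 -c "
from bench import workorder; print(workorder.close_job())"
```

```text
the job is handed in; nothing more can be done
None
```

The job is handed in at about 27 s of the 112 s: the heat sink, can, transformer and film pair stand upright in their own nests, each measured to within about 2 mm of centre, and the mug and look-alikes were not touched.

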